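# Snap a filter cartridge into the air-line filter head and keep it pressed home

## Task

Take the orange-topped filter cartridge out of its black stand, stand it upright, nose down, in the bore of the aluminium filter head, and press it straight down until the two sprung catches click in over its flange. Then keep pressing so that it stays fully home against the valve spring, shoulder down on the block: finish while still pressing on it with the gripper, without letting go. Leave the jar, the bearing and the tray of bolts where they are.

Things in the scene. Friction and masses are not known exactly. Their poses are not given: they have to be found in the camera images.
- cartridge_center (a point): Centre, half-way up, of the loose filter cartridge: 94 mm tall, about 120 g, upright in the stand, z axis up. Round aluminium nose, diameter 24, 32 long, chamfered; at 32 mm above the tip a flat shoulder, diameter 34, where a grey flange begins: a cone widening to 44 at 40 mm, flat top at 42 mm. This point is 47 mm above the tip, 15 mm above the shoulder. It fits the bore at any turn.
- cartridge_grip (a point): Middle of the cartridge's orange grip bar, 30 mm above cartridge_center. The bar is 40 mm long along the cartridge's x axis, 22 mm thick along its y axis and 34 mm high (17 mm up and down from here): grip it across the 22 mm, along y. Below it is a grey neck, diameter 28.
- stand: Fixed round black stand, diameter 62 mm, 40 mm high, origin at the centre of its underside; the cartridge's nose hangs in its 29 mm hole and the shoulder rests on its top.
- port (a point): Centre of the mouth of the bore, on top of the filter head's aluminium block, 50 mm above the bench; z up, y along the line through the two catches. The bore is 28 mm wide with a 3 mm chamfer. Fully home means the cartridge's shoulder is down on the block (hard stop), cartridge_center then 15 mm above this point.
- filter_head: The filter head, fixed to the bench, origin at the centre of its underside, axes as the port: base 86 x 124 mm (x, y), block 64 x 100 mm. Catches and their black guides reach 25 mm above the block, 17 to 51 mm out along y on both sides: the fingertips must stay above them, or beside them in x, when the cartridge goes home.
- catch_left (a joint): Slide of the sprung roller catch at the +y side of the port, m: 0 = in, grows outwards to 0.007. The flange meets both rollers with the shoulder 16 mm above the block and spreads them 4.5 mm; pressing through takes 6 to 12 N in all, most at about 11 mm; at about 4 mm they have snapped in over the flange and the force has dropped suddenly.
- catch_right (a joint): The same catch on the -y side of the port.
- valve (a joint): Slide of the spring valve in the bore, m: 0 = shut, grows downwards. The nose meets it with the shoulder 6 mm above the block; it pushes up with 2 N there, 9 N (reading 0.006) at fully home. Left alone after the click, it lifts the cartridge 3 mm, up against the catches (reading 0.003), so only pressing on keeps it home.
- jar: Grease jar with a green lid, diameter 70 mm, 71 mm high, standing on the bench behind the work; origin at the centre of its underside. Bystander.
- bearing: Steel roller bearing lying flat at the front of the bench, diameter 68 mm, 20 mm high, origin at the centre of its underside. Bystander.
- bolts: Small pressed tray with bolts, left of the work, 69 mm across, 22 mm high, origin at the centre of its underside. Bystander.
Things that resemble listed ones, but are neither listed nor needed, are in the scene too. Several things look just like the filter_head: the one meant starts farthest to the robot's left. Leave any white look-alike of the part that bears cartridge_center alone.

How it is judged:
By the outcome, as a careful person would: the job done as asked, in the order asked, and still so for the second after the job is handed in, while the arm keeps its last pose, push and grip.
It also fails if it takes over 38 s, if anything falls off the work surface, if the arm or the gripper's body presses on something with over 40 N, if the wrist force passes 120 N, or if a joint passes its speed limit or range.

## Robot

A 6-joint arm with a two-finger parallel gripper is mounted at the origin on a cart in front of the work surface, level with it; the furniture and walls round the work are solid. World frame = base frame: x ahead of the robot, y to its left, z up, the work surface at z = 0. Lengths are in m, angles in rad, forces in N, time in s.
With the tool pointing down it reaches from about 0.275 to 0.875 m from the base axis. Payload 12.5 kg.
Tool frame: the origin (TCP) lies at the very end of the fingers, on their centre line; the grasp point (between the pads) lies 19 mm behind it; x points along the fingers, y is the direction in which the jaws open and shut, and the axes are right-handed (so a half turn about x gives the same grasp; the last joint's range is limited). The gripper opens to 85 mm and grips with 20 to 120 N. Pads are 22 mm wide; open, the fingers measure 114 mm over their backs; the gripper's body (76 mm by 85 mm) begins 54 mm behind the grasp point. The pads swing forward as they close: fully open they stand 13 mm farther back than shut.
Start: joints at [1.025, 0.351, 1.652, -0, 1.139, -0.085], TCP at [0.245, 0.493, 0.207] pointing down, gripper open.
Joint ranges: [-2.75, 2.75], [-0.79, 2.1], [0.01, 2.65], [-1.57, 4.71], [0.07, 3.14], [-2.87, 2.87]. Speed limits (rad/s): [2.22, 2.22, 2.79, 3.14, 3.14, 3.14].

## Interface

Orientations are given as a 3x3 rotation matrix whose columns are the frame's x, y, z axes.
In Python, from bench import manip gives the robot as it stands. Calls block until the motion is done:
- manip.move_ptp(position, orientation): joint-space move of the TCP to a pose.
- manip.move_l(position, attitude=None, max_speed=0.15): straight line of the TCP; attitude=None keeps the orientation; max_speed is the mean speed in m/s.
- manip.move_j(angles): joint-space move.
- manip.set_gripper(opening, effort=None): opening from 0.0 (shut) to 1.0 (fully open); effort is the grip in N (None keeps the last); returns when the fingers have stopped.
- manip.dwell(seconds).
- manip.inverse_kinematics(position, orientation): joint angles nearest the present ones, or None.
- manip.grab_frame(name): name is "scene" or "top" or "wrist"; returns (picture, depth): 480x640x3 uint8, red, green, blue; 480x640 float32, m along the optical axis (not along the pixel's ray), 0 where there is no reading.
- manip.get_calibration(name): a dict with "camera_matrix" (3x3 intrinsics, pixels), "R" (3x3) and "t" (3): a world point X has camera coordinates R X + t. Camera axes: x right, y down, z forward; pixel columns grow to the right and rows downward; lengths in m; the calibration is good to about 2 mm. The wrist camera is an equidistant fisheye: a pixel r from the principal point sees the ray r / f radians off the axis. A picture is of the moment at which its call begins: read the wrist's pose just before it. get_calibration takes no time and is no camera call; for the wrist camera it gives the pose at the moment of the call.
A pose or a line that the arm cannot do raises manip.Unreachable and nothing moves.
- manip.sign_off(): hands the job in, once; it reports no verdict.
Trained networks look in the newest picture that a camera, given by its name, has taken for a name from the list of things; names that differ only in an ending like _2 or _b are one class to them, and where a whole thing is asked for, a point or a joint stands for the part that bears it (a point fixed in the world has none). Each returns a list of dicts, best first, with "confidence" (0 to 1); they miss things now and then, are a little off and sometimes report something else, mostly with a low value. They report only what shows in the picture. A call takes as long as a camera call. They do not tell look-alikes from the thing itself.
- manip.look_for(camera, name): "at" ([x, y, z] in m, in world coordinates, good to about 4 mm: the middle of the surface that is visible of it).
Readings, each from a call of its own:
- manip.current_time(): time.
- manip.current_qpos(): joint angles.
- manip.current_joint_vel(): joint speeds.
- manip.current_joint_torque(): joint torques, N m.
- manip.current_ee_pos(): TCP position.
- manip.current_tcp_rot(): TCP orientation.
- manip.current_force(): force on the tool from outside, world axes, zero at the start.
- manip.current_ft_torque(): the same for the moment, N m.
- manip.current_grip_width(): opening from 0.0 (shut) to 1.0 (fully open).
Only numpy, scipy, OpenCV 4.12 (cv2) and the standard library are available. Lean on these libraries where they do the work, as an engineer would, in place of code of your own. Each camera call takes 0.05 s, during which the arm holds its last target.

## Working session

There is one attempt and no reset: what is moved stays moved. The work goes in short steps, each a Python script; the robot and the scene stay as the last script left them, time stands still between calls to the robot, and variables do not carry over. Pictures are saved under pics/ and viewed, and the job is handed in when it is done.

```bash
ls; mkdir -p pics; python3 - <<'E'
from bench import manip
import cv2,numpy as np
for n in("scene","top"):
    p,d=manip.grab_frame(n); cv2.imwrite(f"pics/{n}0.png",p[:,:,::-1]); np.save(f"{n}0.npy",d)
    c=manip.get_calibration(n); print(n,c)
    for k in("cartridge_center","filter_head","stand","jar","bearing","bolts"):
        print(k,[(np.round(r["at"],3).tolist(),round(r["confidence"],2)) for r in manip.look_for(n,k)])
print(manip.current_time(),manip.current_qpos(),manip.current_tcp_rot())
E
```

```text
pics
scene {'camera_matrix': array([[464.75237083,   0.        , 317.23074662],
       [  0.        , 464.75237083, 240.44685858],
       [  0.        ,   0.        ,   1.        ]]), 'R': array([[ 0.64476271, -0.76433272, -0.00874824],
       [-0.57084178, -0.47386649, -0.67051489],
       [ 0.50835097,  0.43731686, -0.7418445 ]]), 't': array([-0.3763709 ,  0.3965704 ,  0.73485824])}
cartridge_center [([0.474, -0.301, 0.088], 0.94), ([0.396, -0.288, 0.08], 0.68)]
filter_head [([0.546, 0.138, 0.046], 0.78), ([0.392, 0.05, 0.049], 0.6)]
stand [([0.464, -0.308, 0.035], 0.92)]
jar [([0.748, 0.012, 0.066], 0.83), ([0.48, -0.303, 0.094], 0.43)]
bearing [([0.401, -0.078, 0.023], 0.69)]
bolts [([0.474, 0.34, 0.0], 0.94)]
top {'camera_matrix': array([[453.99917029,   0.        , 317.64864032],
       [  0.        , 453.99917029, 239.35140203],
       [  0.        ,   0.        ,   1.        ]]), 'R': array([[ 0.02732767, -0.99946601,  0.01791337],
       [-0.99169443, -0.02935949, -0.12522055],
       [ 0.12567961, -0.0143426 , -0.9919672 ]]), 't': array([-0.02426159,  0.56557711,  0.97100742])}
cartridge_center [([0.484, -0.292, 0.094], 0.83), ([0.559, 0.151, 0.022], 0.71), ([0.403, -0.269, 0.091], 0.63)]
filter_head [([0.557, 0.148, 0.048], 0.87), ([0.406, 0.066, 0.05], 0.55), ([0.483, -0.295, 0.095], 0.44)]
stand [([0.48, -0.277, 0.044], 0.79), ([0.556, 0.151, 0.047], 0.25)]
jar []
bearing [([0.401, -0.074, 0.018], 0.63)]
bolts [([0.479, 0.34, 0.003], 0.59)]
0.7 [ 1.02541358e+00  3.50703739e-01  1.65179045e+00  1.08614957e-05
  1.13911442e+00 -8.46062095e-02] [[-1.67101255e-05  4.44647864e-01  8.95705463e-01]
 [-8.52223411e-06  8.95705463e-01 -4.44647864e-01]
 [-1.00000000e+00 -1.50635333e-05 -1.11779575e-05]]
```

View pics/scene0.png

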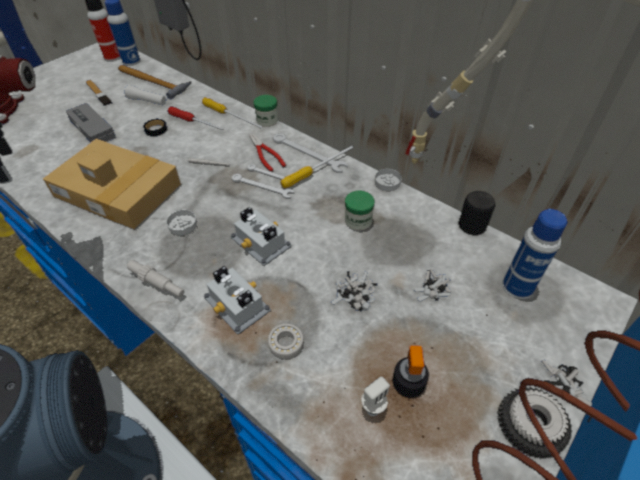

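View pics/top0.png

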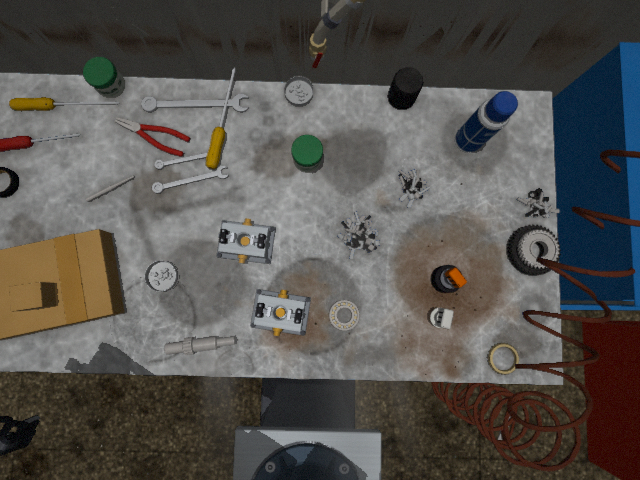

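The scene view shows the orange-topped cartridge in the black stand at (412,368), and the white look-alike at (375,396). The two filter heads are at (262,235) and (238,298). In the top view the cartridge is at (450,279) and the white one at (441,318), with heads at (246,241) (y≈0.15, farthest left, so it's the target) and (281,312). Next I'll check close crops and measure.

```bash
cat > h.py <<'E'
import numpy as np,cv2
def cloud(d,c):
    K=c["camera_matrix"];v,u=np.mgrid[:d.shape[0],:d.shape[1]]
    P=np.stack([(u-K[0,2])/K[0,0]*d,(v-K[1,2])/K[1,1]*d,d],-1)
    W=(P-c["t"])@c["R"]; W[d==0]=np.nan
    return W
E
python3 - <<'E'
from bench import manip
import cv2,numpy as np
from h import *
for n in("scene","top"):
    p=cv2.imread(f"pics/{n}0.png");d=np.load(f"{n}0.npy")
    c=manip.get_calibration(n);W=cloud(d,c)
    hsv=cv2.cvtColor(p,cv2.COLOR_BGR2HSV)
    org=(hsv[...,0]<18)&(hsv[...,0]>5)&(hsv[...,1]>170)&(hsv[...,2]>120)
    m=org&(np.hypot(W[...,0]-.48,W[...,1]+.29)<.06)&(W[...,2]>.06)
    q=W[m];print(n,"orange",m.sum(),np.nanpercentile(q,[2,50,98],axis=0).round(4).tolist())
    zt=np.percentile(q[:,2],95); t=q[np.abs(q[:,2]-zt)<.005]
    r=cv2.minAreaRect((t[:,:2]*1000).astype(np.float32)); print("top face",zt,len(t),r,t.mean(0))
    # block
    b=(np.hypot(W[...,0]-.555,W[...,1]-.148)<.09)&(W[...,2]>.04)&(W[...,2]<.056)
    r=cv2.minAreaRect((W[b][:,:2]*1000).astype(np.float32)); print("block",b.sum(),r,np.median(W[b][:,2]))
    b=(np.hypot(W[...,0]-.555,W[...,1]-.148)<.09)&(W[...,2]>.062)&(W[...,2]<.09)
    q=W[b];k,l,ce=cv2.kmeans(q[:,:2].astype(np.float32),2,None,(3,50,1e-6),5,cv2.KMEANS_PP_CENTERS);print("catch",b.sum(),ce,q[:,2].max())
    b=(np.hypot(W[...,0]-.48,W[...,1]+.29)<.06)&(W[...,2]>.03)&(W[...,2]<.046)
    if b.sum()>5: print("standtop",b.sum(),cv2.minEnclosingCircle((W[b][:,:2]*1000).astype(np.float32)))
o=cv2.imread("pics/top0.png");s=cv2.imread("pics/scene0.png")
f=lambda i,u,v:cv2.resize(i[v-37:v+37,u-50:u+50],(400,296),interpolation=2)
cv2.imwrite("pics/crop0.png",np.vstack([np.hstack([f(o,246,241),f(o,450,290)]),np.hstack([f(s,262,235),f(s,400,380)])]))
E
```

```text
scene orange 259 [[0.4697, -0.3148, 0.098], [0.4859, -0.2996, 0.1014], [0.5034, -0.2843, 0.1044]]
top face 0.10392148615673615 245 ((487.3381652832031, -299.1510009765625), (38.396942138671875, 20.646148681640625), 35.55320739746094) [ 0.4867711  -0.29966623  0.10154782]
block 766 ((560.2288208007812, 151.87132263183594), (102.5533447265625, 66.77880096435547), 84.48637390136719) 0.049922437313255075
catch 288 [[0.55469555 0.11414664]
 [0.56213737 0.18668292]] 0.0792159958750286
standtop 472 ((468.533447265625, -299.2125244140625), 48.71105194091797)
top orange 177 [[0.4717, -0.313, 0.0985], [0.488, -0.2964, 0.1024], [0.5045, -0.2816, 0.1058]]
top face 0.10529076232821011 151 ((487.7792053222656, -296.8042297363281), (37.1902961730957, 19.78346824645996), 36.63702392578125) [ 0.48799153 -0.29704719  0.10290744]
block 944 ((562.2518920898438, 154.52403259277344), (100.47412109375, 69.60511016845703), 84.35816192626953) 0.05082343824001536
catch 318 [[0.5625305  0.1897388 ]
 [0.55544716 0.11868536]] 0.08207517851218384
standtop 265 ((469.65155029296875, -291.8456115722656), 50.231475830078125)
```

View pics/crop0.png

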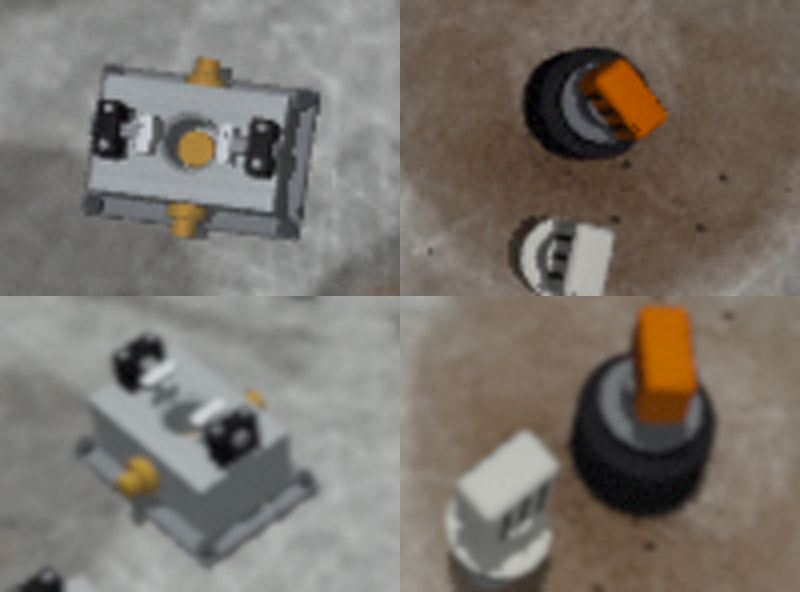

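Only the orange-topped cartridge matches the description. The bar top measures z≈0.102 (expected 0.102) and its long axis is at ~36°. The target head is the left-hand one, with its y axis at ~84.4°. I'll move above the cartridge and take a wrist view.

```bash
cat >> h.py <<'E'
def R(a):
    x=np.array([0,0,-1.]);y=np.array([np.cos(a),np.sin(a),0]);return np.stack([x,y,np.cross(x,y)],1)
def fproj(c,P):
    K=c["camera_matrix"];X=np.atleast_2d(P)@c["R"].T+c["t"];th=np.arctan2(np.hypot(X[:,0],X[:,1]),X[:,2]);ph=np.arctan2(X[:,1],X[:,0])
    return np.stack([K[0,2]+K[0,0]*th*np.cos(ph),K[1,2]+K[1,1]*th*np.sin(ph)],1)
def fray(c,uv):
    K=c["camera_matrix"];a=(uv[...,0]-K[0,2])/K[0,0];b=(uv[...,1]-K[1,2])/K[1,1];r=np.hypot(a,b)+1e-12
    return np.stack([np.sin(r)*a/r,np.sin(r)*b/r,np.cos(r)],-1)
def fcloud(d,c):
    v,u=np.mgrid[:d.shape[0],:d.shape[1]];r=fray(c,np.stack([u,v],-1).astype(float))
    P=r/r[...,2:]*d[...,None];W=(P-c["t"])@c["R"];W[d==0]=np.nan;return W
E
python3 - <<'E'
from bench import manip
import cv2,numpy as np
from h import *
a0=np.deg2rad(36+90)
ap=np.deg2rad(-5.6)
for s in(0,-np.pi):
    print(s,manip.inverse_kinematics([.4875,-.298,.2],R(a0+s)),[manip.inverse_kinematics([.559,.152,.17],R(ap+t)) for t in (0,np.pi)])
E
```

```text
0 [-6.30147729e-01  3.96518412e-01  1.60293987e+00 -4.44089210e-16
  1.14213438e+00 -2.82926259e+00] [array([ 1.85138889e-01,  4.42966656e-01,  1.61189466e+00, -4.44089210e-16,
        1.08673134e+00,  2.82877327e-01]), array([ 1.85138889e-01,  4.42966656e-01,  1.61189466e+00, -4.44089210e-16,
        1.08673134e+00, -2.85871533e+00])]
-3.141592653589793 [-6.30147729e-01  3.96518412e-01  1.60293987e+00 -4.44089210e-16
  1.14213438e+00  3.12330067e-01] [array([ 1.85138889e-01,  4.42966656e-01,  1.61189466e+00, -4.44089210e-16,
        1.08673134e+00,  2.82877327e-01]), array([ 1.85138889e-01,  4.42966656e-01,  1.61189466e+00, -4.44089210e-16,
        1.08673134e+00, -2.85871533e+00])]
```

```bash
python3 - <<'E'
from bench import manip
import cv2,numpy as np,pickle
from h import *
def snap(tag,names):
    c=manip.get_calibration("wrist");p,d=manip.grab_frame("wrist");cv2.imwrite(f"pics/{tag}.png",p[:,:,::-1]);pickle.dump((c,d),open(tag+".pkl","wb"))
    print(tag,manip.current_time(),manip.current_ee_pos())
    for k in names: print(k,[(np.round(r["at"],4).tolist(),round(r["confidence"],2)) for r in manip.look_for("wrist",k)])
manip.move_ptp([.559,.152,.24],R(np.deg2rad(-5.6)));snap("w_port",["filter_head"])
manip.move_ptp([.4875,-.298,.21],R(np.deg2rad(-54)));snap("w_cart",["cartridge_center"])
print(manip.current_force(),manip.get_calibration("wrist"))
E
```

```text
w_port 2.45 [0.55862559 0.15296492 0.23993524]
filter_head [([0.4204, 0.0944, 0.0424], 0.88), ([0.5629, 0.1512, 0.0496], 0.62)]
w_cart 4.225 [ 0.48804785 -0.29717612  0.21011305]
cartridge_center [([0.4932, -0.2994, 0.1017], 0.78), ([0.4113, -0.2745, 0.0872], 0.58)]
[-0.51418461 -0.43261995 -0.21671397] {'camera_matrix': array([[371.64829954,   0.        , 318.29142083],
       [  0.        , 371.64829954, 239.91605196],
       [  0.        ,   0.        ,   1.        ]]), 'R': array([[ 5.89454821e-01, -8.07801272e-01, -3.44943773e-04],
       [-7.77646328e-01, -5.67566156e-01,  2.70434553e-01],
       [-2.18653154e-01, -1.59140707e-01, -9.62738300e-01]]), 't': array([-0.52751106,  0.17543013,  0.44031897])}
```

View pics/w_port.png

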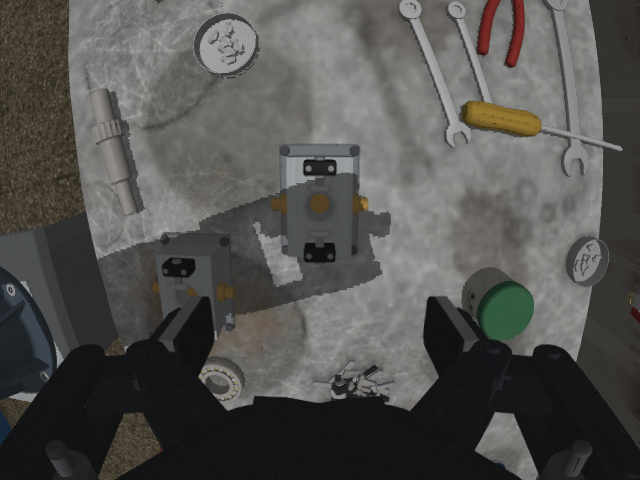

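View pics/w_cart.png

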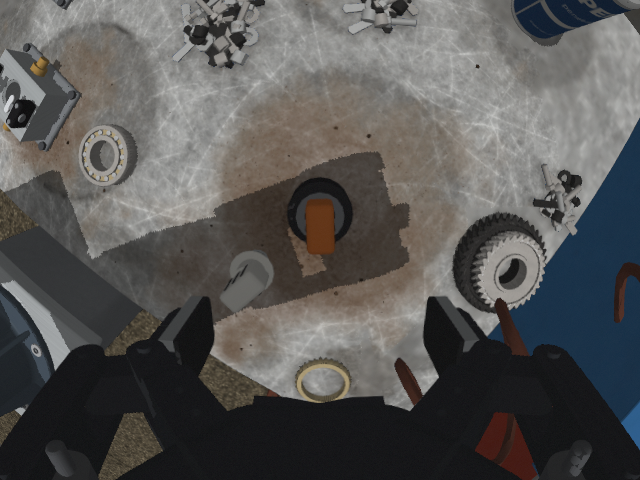

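```bash
python3 - <<'E'
from bench import manip
import cv2,numpy as np,pickle
from h import *
print([manip.current_ee_pos().round(4).tolist() for _ in range(2)],manip.current_tcp_rot().round(4).tolist(),manip.current_time())
for tag in("w_port","w_cart"):
    c,d=pickle.load(open(tag+".pkl","rb"));p=cv2.imread(f"pics/{tag}.png");W=fcloud(d,c);hsv=cv2.cvtColor(p,cv2.COLOR_BGR2HSV)
    if tag=="w_port":
        for lo,hi,l in((.046,.054,"block"),(.062,.09,"catch")):
            b=(np.hypot(W[...,0]-.56,W[...,1]-.152)<.085)&(W[...,2]>lo)&(W[...,2]<hi);q=W[b]
            print(l,b.sum(),cv2.minAreaRect((q[:,:2]*1000).astype(np.float32)),np.median(q[:,2]))
        k,lab,ce=cv2.kmeans(q[:,:2].astype(np.float32),2,None,(3,50,1e-6),5,cv2.KMEANS_PP_CENTERS);print(ce,ce.mean(0),q[:,2].max())
        m=(hsv[...,1]>100)&(np.hypot(*(np.indices(d.shape)-np.array([204,320])[:,None,None]))<16)
        v,u=np.nonzero(m);q=W[m];print("valve",m.sum(),u.mean(),v.mean(),np.nanmedian(q,axis=0))
        # hole: pixels below .046 within r 22mm
        ray=fray(c,np.stack(np.meshgrid(np.arange(640),np.arange(480)),-1).astype(float))@c["R"];C=-c["R"].T@c["t"]
        X=C+ray*((.05-C[2])/ray[...,2])[...,None]
        h=(W[...,2]<.045)&(np.hypot(X[...,0]-.56,X[...,1]-.152)<.02);print("hole",h.sum(),cv2.minEnclosingCircle((X[h][:,:2]*1000).astype(np.float32)),X[h].mean(0))
    else:
        o=(hsv[...,0]<18)&(hsv[...,1]>120)&(np.hypot(W[...,0]-.488,W[...,1]+.297)<.06)&(W[...,2]>.07)
        q=W[o];zt=np.median(q[:,2]);t=q[abs(q[:,2]-zt)<.004];print("bar",o.sum(),zt,cv2.minAreaRect((t[:,:2]*1000).astype(np.float32)),t.mean(0))
        for lo,hi,l in((.036,.044,"stand"),(.046,.054,"flange")):
            b=(np.hypot(W[...,0]-.488,W[...,1]+.297)<.045)&(W[...,2]>lo)&(W[...,2]<hi);print(l,b.sum(),cv2.minEnclosingCircle((W[b][:,:2]*1000).astype(np.float32)))
    i=p.copy()
E
python3 - <<'E'
import cv2,numpy as np
a=cv2.imread("pics/w_port.png")[144:264,240:400];b=cv2.imread("pics/w_cart.png")[150:270,240:400]
cv2.imwrite("pics/crop1.png",np.hstack([cv2.resize(x,(400,300),interpolation=2) for x in(a,b)]))
E
```

```text
[[0.488, -0.2972, 0.2101], [0.488, -0.2972, 0.2101]] [[0.0002, 0.5891, -0.8081], [0.0, -0.8081, -0.5891], [-1.0, 0.0001, -0.0001]] 4.275
block 4412 ((559.4346923828125, 154.0953369140625), (99.89633178710938, 64.12857818603516), 84.264404296875) 0.04921237846238213
catch 1580 ((559.6653442382812, 154.34915161132812), (100.9876708984375, 29.643146514892578), 84.06031799316406) 0.07305080485502899
[[0.5564806  0.11996909]
 [0.563252   0.18966392]] [0.5598663  0.15481651] 0.07783158132326926
valve 290 319.0241379310345 202.84137931034482 [0.55962966 0.15442049 0.02311686]
hole 603 ((559.8634033203125, 154.71400451660156), 13.91556453704834) [0.5599058  0.15495361 0.05      ]
bar 1552 0.10080502660423095 ((488.2273254394531, -298.3163757324219), (40.394405364990234, 22.225807189941406), 37.89384841918945) [ 0.48862778 -0.29803603  0.10074972]
stand 1364 ((488.1444396972656, -298.38763427734375), 31.220712661743164)
flange 647 ((487.77349853515625, -298.3345642089844), 22.198904037475586)
```

View pics/crop1.png

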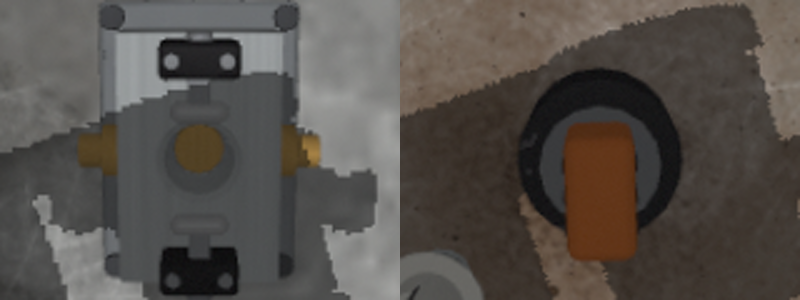

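Every wrist-view measurement agrees with the given sizes: bar 40×22, stand radius 31, hole radius 14. The cartridge is at (0.4882, −0.2983) with its bar at ~37.5°. The port is at (0.5597, 0.1545) with its y axis at 84.2°. Now I'll grasp it.

```bash
python3 - <<'E'
from bench import manip
import cv2,numpy as np,pickle
from h import *
g=np.array([.4882,-.2983,.069]);r=R(np.deg2rad(-52.5))
manip.move_l(g+[0,0,.05],r,.2);e=manip.current_ee_pos()-(g+[0,0,.05]);print("err",e,manip.current_time())
manip.move_l(g-e*[1,1,0],r,.12);print(manip.current_ee_pos(),manip.current_time())
manip.set_gripper(0.0,80);print("w",manip.current_grip_width(),manip.current_ee_pos(),manip.current_force(),manip.current_time())
E
```

```text
err [ 0.00058633 -0.00013894  0.00086779] 4.8833
[ 0.48810574 -0.29850904  0.06993415] 5.45
w 0.22719208680681932 [ 0.48788805 -0.29836145  0.06948965] [-1.30719038 -0.13814308  6.41000929] 6.0667
```

```bash
python3 - <<'E'
from bench import manip
import cv2,numpy as np,pickle
from h import *
r=R(np.deg2rad(-52.5))
manip.move_l([.4882,-.2983,.16],r,.15);print("w",manip.current_grip_width(),manip.current_force())
manip.move_ptp([.5597,.1545,.16],R(np.deg2rad(-5.8)));print(manip.current_ee_pos(),manip.current_force(),manip.current_time())
c=manip.get_calibration("wrist");p,d=manip.grab_frame("wrist");cv2.imwrite("pics/w_held.png",p[:,:,::-1]);pickle.dump((c,d),open("w_held.pkl","wb"))
p,d=manip.grab_frame("scene");cv2.imwrite("pics/s_held.png",cv2.resize(p[150:390,100:420,::-1],(640,480)))
np.save("s_held.npy",d)
p,d=manip.grab_frame("top");cv2.imwrite("pics/t_held.png",p[:,:,::-1]);np.save("t_held.npy",d)
print(manip.current_ee_pos(),manip.current_force(),manip.current_time())
E
```

```text
w 0.22815788937277767 [ 0.00794776  0.27764947 -1.67531292]
[0.55994433 0.15357221 0.15994804] [ 0.33105795 -0.05646712 -0.78276947] 8.5
[0.55994    0.15365097 0.15999687] [-0.24857065 -0.33926247 -1.27928013] 8.65
```

View pics/w_held.png

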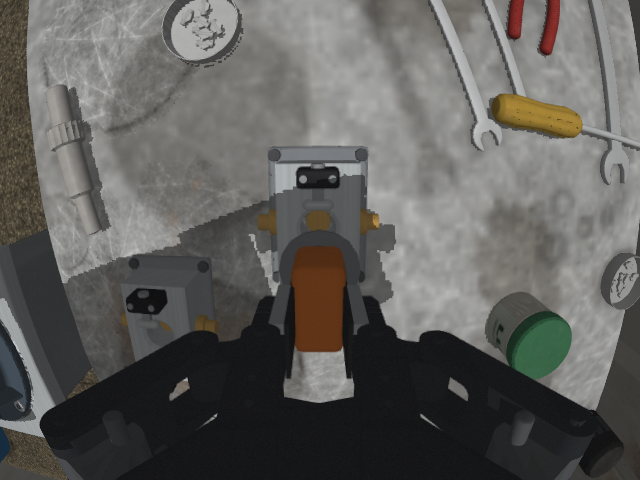

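View pics/s_held.png

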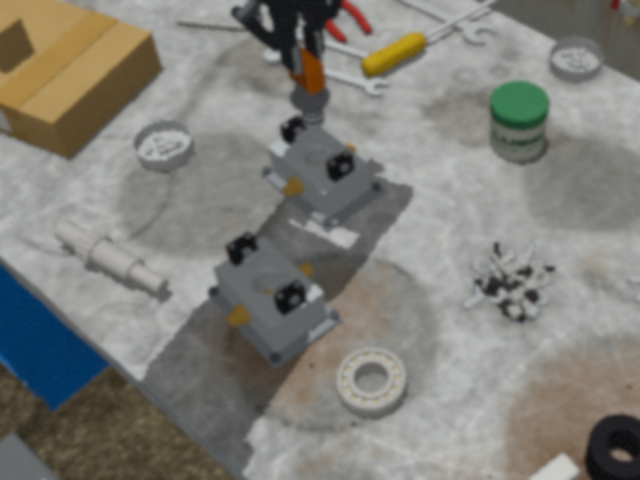

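The cartridge is held upright above the target head (bar at (320,300) in the wrist view). I'll measure the held bar against the TCP.

```bash
python3 - <<'E'
from bench import manip
import cv2,numpy as np,pickle
from h import *
c,d=pickle.load(open("w_held.pkl","rb"));p=cv2.imread("pics/w_held.png");W=fcloud(d,c);hsv=cv2.cvtColor(p,cv2.COLOR_BGR2HSV)
o=(hsv[...,0]<18)&(hsv[...,1]>120)&(W[...,2]>.15)
q=W[o];print(o.sum(),np.percentile(q[:,2],[5,50,95]))
zt=np.percentile(q[:,2],80);t=q[abs(q[:,2]-zt)<.004];print(cv2.minAreaRect((t[:,:2]*1000).astype(np.float32)),t.mean(0),zt)
A=np.c_[t[:,:2]-t[:,:2].mean(0),np.ones(len(t))];print("tilt",np.linalg.lstsq(A,t[:,2],rcond=None)[0])
f=(np.hypot(W[...,0]-.56,W[...,1]-.154)<.03)&(W[...,2]>.125)&(W[...,2]<.155)&~o
print("flange",f.sum(),np.nanmedian(W[f],axis=0)); f&=abs(W[...,2]-np.nanmedian(W[f][:,2]))<.004
x=W[f][:,:2]*1000;hull=cv2.convexHull(x.astype(np.float32))[:,0]
print(cv2.minEnclosingCircle(x.astype(np.float32)))
h=W[...,2]
b=(np.hypot(W[...,0]-.56,W[...,1]-.154)<.085)&(h>.046)&(h<.054);print("block",cv2.minAreaRect((W[b][:,:2]*1000).astype(np.float32)))
b=(np.hypot(W[...,0]-.56,W[...,1]-.154)<.085)&(h>.008)&(h<.054);print("base",cv2.minAreaRect((W[b][:,:2]*1000).astype(np.float32)))
E
```

```text
5128 [0.17126442 0.19121223 0.19246799]
((560.341552734375, 154.18145751953125), (39.7528190612793, 21.53020477294922), 84.9813003540039) [0.5604781  0.15607796 0.19130577] 0.1919064873807765
tilt [ 0.01054596 -0.02093821  0.19130577]
flange 1753 [0.56305655 0.16414786 0.13967569]
((560.9014892578125, 153.5057373046875), 22.139986038208008)
block ((559.8745727539062, 155.8944091796875), (97.00164031982422, 64.5595703125), 84.4546127319336)
base ((559.6089477539062, 154.4558563232422), (121.19214630126953, 99.9642333984375), 84.37017822265625)
```

The held bar is within 1 mm of the port axis. The shoulder should be home at TCP z≈0.080. I'll insert it in steps, reading the force at each one.

```bash
python3 - <<'E'
from bench import manip
import numpy as np
from h import *
r=R(np.deg2rad(-5.8));xy=[.5592,.1548]
def rep():print(manip.current_ee_pos().round(4),manip.current_force().round(1),round(manip.current_time(),2),round(manip.current_grip_width(),4))
rep()
for z,s in((.118,.12),(.108,.06),(.099,.05)):
    manip.move_l([*xy,z],r,s);rep()
    if np.linalg.norm(manip.current_force())>15: break
E
```

```text
[0.5599 0.1537 0.16  ] [-0.2 -0.3 -1.3] 8.65 0.228
[0.5594 0.1547 0.1182] [ 0.7 -0.7 -0.6] 9.15 0.2277
[0.5591 0.1548 0.1079] [ 0.8  0.8 -1.5] 9.47 0.2227
[0.559  0.1547 0.0986] [ 0.4  0.5 -1.5] 9.8 0.2249
```

The nose is in the bore with no side force. Now I'll press through the catches.

```bash
python3 - <<'E'
from bench import manip
import numpy as np
from h import *
r=R(np.deg2rad(-5.8));xy=[.5592,.1548]
z=.099
while z>.0775:
    z-=.0015
    manip.move_l([*xy,z],r,.03);f=manip.current_force();e=manip.current_ee_pos()
    print(round(z,4),e.round(4),f.round(1),round(manip.current_time(),2),round(manip.current_grip_width(),4))
    if f[2]>26 or np.hypot(f[0],f[1])>15: break
E
```

```text
0.0975 [0.5592 0.1548 0.0975] [-0.9 -0.4 -1.4] 10.05 0.2269
0.096 [0.5593 0.1547 0.0961] [ 0.6 -0.7  0.3] 10.3 0.2318
0.0945 [0.5594 0.1548 0.0947] [ 1.  -1.5  3.2] 10.55 0.228
0.093 [0.5595 0.1548 0.0932] [ 1.5 -0.6  3.8] 10.8 0.2259
0.0915 [0.5595 0.1548 0.0916] [ 1.8 -2.1  3.5] 11.05 0.2299
0.09 [0.5584 0.1548 0.0894] [-0.4 -1.7 -0.5] 11.3 0.2281
0.0885 [0.5589 0.1548 0.0882] [ 0.2 -1.2 -0.9] 11.55 0.2246
0.087 [0.559  0.1548 0.0865] [ 0.9 -0.2 -4.1] 11.8 0.2256
0.0855 [0.559  0.1547 0.0849] [ 3.3 -1.  -8.1] 12.05 0.2295
0.084 [0.5589 0.1547 0.0834] [  2.2  -1.2 -11.8] 12.3 0.2255
0.0825 [0.5592 0.1547 0.0827] [ 0.3 -1.5 -4.7] 12.55 0.2216
0.081 [0.5595 0.155  0.0818] [-1.4 -0.9  5.5] 12.8 0.2275
0.0795 [0.5596 0.155  0.0804] [-2.1 -1.1  6.4] 13.05 0.2224
0.078 [0.5599 0.155  0.0795] [-2.9 -2.7 11.1] 13.3 0.2258
0.0765 [0.5602 0.155  0.0794] [-7.7 -3.4 25.8] 13.55 0.2291
```

The hard stop is at TCP z≈0.0794 (predicted ~0.080), with 26 N pressing. The negative force around z 0.087–0.083 was unexpected, so I'll verify with the cameras.

```bash
python3 - <<'E'
from bench import manip
import cv2,numpy as np,pickle
from h import *
c=manip.get_calibration("wrist");p,d=manip.grab_frame("wrist");cv2.imwrite("pics/w_in.png",p[:,:,::-1]);pickle.dump((c,d),open("w_in.pkl","wb"))
p2,d2=manip.grab_frame("scene");s=p2[170:270,200:333,::-1]
cv2.imwrite("pics/in.png",np.vstack([cv2.resize(s,(600,450),interpolation=2)]))
cv2.imwrite("pics/w_in_c.png",cv2.resize(p[150:390,200:440,::-1],(600,600)))
p=p[:,:,::-1].copy();W=fcloud(d,c);hsv=cv2.cvtColor(p,cv2.COLOR_BGR2HSV)
o=(hsv[...,0]<18)&(hsv[...,1]>120)&(W[...,2]>.085)&(np.hypot(W[...,0]-.56,W[...,1]-.154)<.05)
q=W[o];zt=np.percentile(q[:,2],80);t=q[abs(q[:,2]-zt)<.004];print(len(t),zt,np.median(t[:,2]),cv2.minAreaRect((t[:,:2]*1000).astype(np.float32)))
A=np.c_[t[:,:2]-t[:,:2].mean(0),np.ones(len(t))];print("tilt",np.linalg.lstsq(A,t[:,2],rcond=None)[0])
for lo,hi in((.046,.053),(.054,.066),(.066,.08)):
  b=(np.hypot(W[...,0]-.56,W[...,1]-.154)<.085)&(W[...,2]>lo)&(W[...,2]<hi);print(lo,b.sum(),np.median(W[b],axis=0))
print(manip.current_force(),manip.current_ee_pos(),manip.current_time())
E
```

```text
4176 0.11151871027987174 0.11099448481296537 ((560.57958984375, 155.68678283691406), (39.68648910522461, 21.568723678588867), 85.1581802368164)
tilt [ 0.00339053 -0.02514354  0.11089922]
0.046 6783 [0.55766866 0.17811138 0.04928622]
0.054 1367 [0.56427623 0.16188739 0.05919739]
0.066 3357 [0.562309   0.19098363 0.07366233]
[-7.99014926 -3.81132927 24.72902576] [0.56020601 0.15500774 0.07938658] 13.65
```

View pics/in.png

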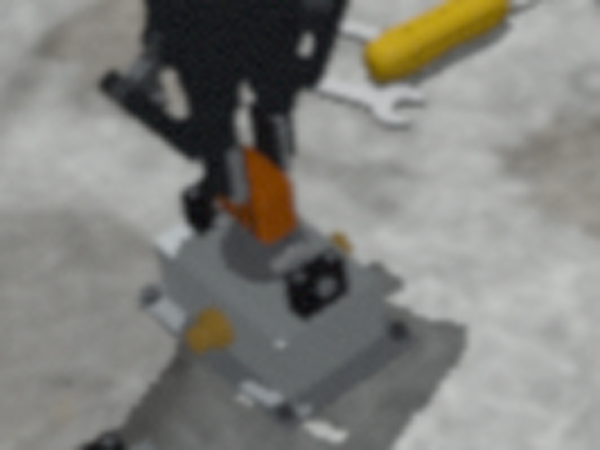

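View pics/w_in_c.png

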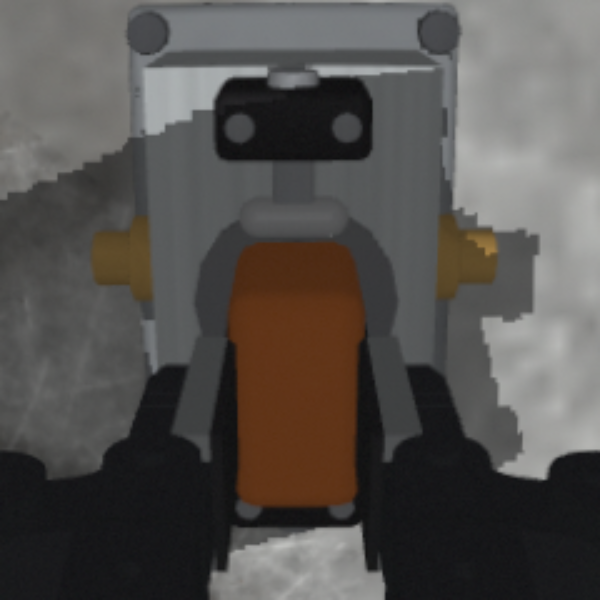

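```bash
python3 - <<'E'
from bench import manip
import numpy as np
from h import *
manip.move_l([.5600,.1550,.0765],R(np.deg2rad(-5.8)),.03)
for _ in range(3):
    manip.dwell(.4);print(manip.current_ee_pos().round(4),manip.current_force().round(1),round(manip.current_grip_width(),4),manip.current_time())
E
```

```text
[0.5605 0.1551 0.0794] [-10.   -3.8  27.5] 0.2238 14.3
[0.5605 0.1551 0.0794] [-10.1  -3.8  28.6] 0.222 14.7
[0.5605 0.1551 0.0794] [-10.1  -3.7  27.7] 0.2257 15.1
```

```bash
python3 - <<'E'
from bench import manip
import numpy as np,cv2
from h import *
manip.move_l([.5582,.1545,.0767],R(np.deg2rad(-5.8)),.03)
for _ in range(3):
    manip.dwell(.4);print(manip.current_ee_pos().round(4),manip.current_force().round(1),round(manip.current_grip_width(),4),manip.current_time())
c=manip.get_calibration("wrist");p,d=manip.grab_frame("wrist");cv2.imwrite("pics/w_end.png",cv2.resize(p[150:390,200:440,::-1],(600,600)))
W=fcloud(d,c);hsv=cv2.cvtColor(p,cv2.COLOR_RGB2HSV)
o=(hsv[...,0]<18)&(hsv[...,1]>120)&(W[...,2]>.085)&(np.hypot(W[...,0]-.56,W[...,1]-.154)<.05)
z=W[o][:,2];print(np.percentile(z,[50,80]))
p,d=manip.grab_frame("top");cv2.imwrite("pics/t_end.png",p[:,:,::-1])
E
```

```text
[0.5599 0.1549 0.0794] [-4.  -1.2 20.6] 0.2237 15.75
[0.5599 0.1549 0.0794] [-3.  -1.4 19.9] 0.2268 16.15
[0.5599 0.1548 0.0794] [-4.1 -2.4 20.8] 0.2221 16.55
[0.11080671 0.11151507]
```

View pics/w_end.png

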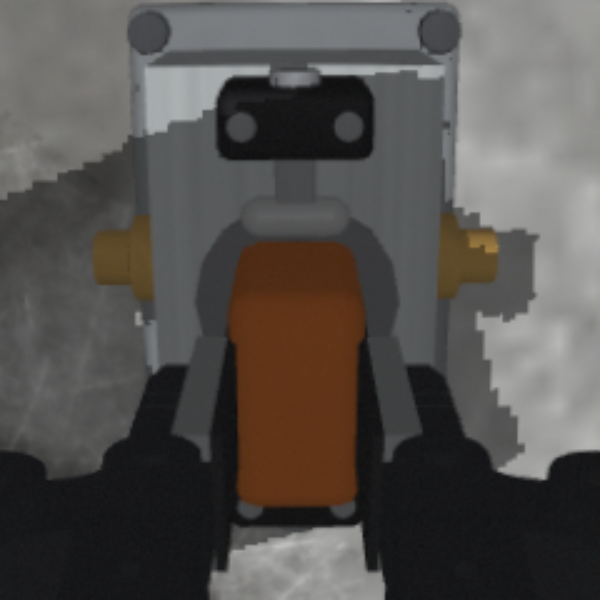

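View pics/t_end.png

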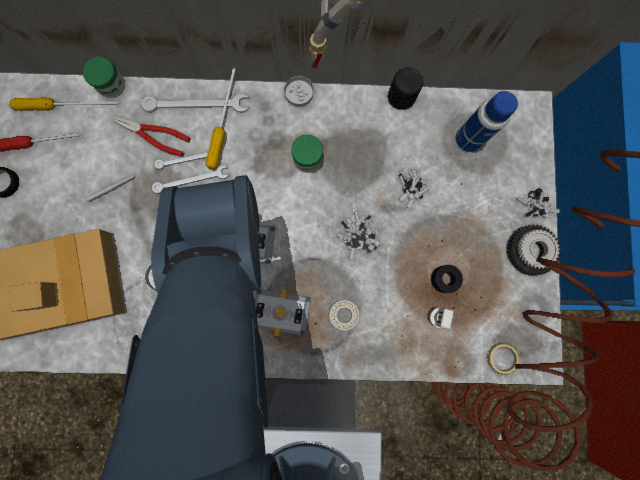

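The wrist view shows the roller at (293,217) lying over the flange and the bar at (300,375) still gripped. In the top view the stand at (447,279) is empty, and the white look-alike, jar and bearing haven't moved. The arm is holding a steady ~20 N at the hard stop, so I'll hand in.

```bash
python3 -c "
from bench import manip
manip.sign_off();print(manip.current_time())"
```

```text
the job is handed in; nothing more can be done
the job is handed in; nothing more can be done
```

The orange-topped cartridge is in the left-hand filter head, pressed through both catches and held fully home. I handed the job in at about 16.6 s with the gripper still holding and pressing.

**Last checks**
- **Home position:** the tool stopped hard at z = 0.0794 m, against about 0.080 m predicted. The bar top read 0.111–0.1115 m, and 0.112 m is expected. The wrist camera had read about 1 mm low on the same bar in the stand.
- **Pressing force:** a steady 20 N or so straight down, after I reduced the side force from about 10 N to 4 N.
- **Catches:** the +y roller shows clearly over the flange. The −y roller was hidden by the gripper, so I judged that one from the force drop and the depth reached.
- **Bystanders:** the jar, the bearing and the white look-alike look unmoved in the last top view. The arm hid most of the bolts tray there, but it looked untouched in the pictures taken with the cartridge held over the head.

**Unexpected reading:** while pressing at tool heights of about 0.087–0.083 m, the vertical force briefly went to −12 N. I took this as the rollers drawing the flange down as they snapped in, but did not confirm it. After that the force rose normally to the hard stop.

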